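Take the left-hand clamp nut off the tube rotator

ROBOT

A 7-joint arm with a two-finger parallel gripper is mounted at the origin on the work surface. World frame = base frame: x ahead of the robot, y to its left, z up, the work surface at z = 0. Lengths are in m, angles in rad, forces in N, time in s.
With the tool pointing down it reaches from about 0.4 to 0.9 m from the base axis. Payload 5.5 kg.
Tool frame: the origin (TCP) lies at the very end of the fingers, on their centre line; the grasp point (between the pads) lies 19 mm behind it; z points along the fingers, y is the direction in which the jaws open and shut (so a half turn about z gives the same grasp; the last joint's range is limited). The gripper opens to 85 mm and grips with 20 to 120 N. Pads are 22 mm wide; open, the fingers measure 114 mm over their backs; the gripper's body (76 mm by 85 mm) begins 54 mm behind the grasp point. The pads swing forward as they close: fully open they stand 13 mm farther back than shut.
Start: joints at [-1.076, 0.501, -0.427, 1.55, 0.221, 1.138, -0.21], TCP at [0.149, 0.633, 0.231] pointing down, gripper open.
Joint ranges: [-2.88, 2.88], [-0.31, 2.03], [-1.54, 1.56], [0.2, 2.42], [-1.41, 4.55], [0.19, 2.02], [-2.57, 2.57]. Speed limits (rad/s): [2.57, 2.57, 3.14, 3.14, 3.14, 3.14, 3.14].

INTERFACE

Orientations are given as a 3x3 rotation matrix whose columns are the frame's x, y, z axes.
In Python, from plant import r gives the robot as it stands.
- The arm moves only by the tool drive_tool, never from a script. Its argument "series" is a list that holds one entry, the list of rows, each a list of 7 numbers: the turn, a rotation vector about the tool's x, y, z in units of 6 degrees (1.0 is 6 degrees), then the shift along the tool's x, y, z in units of 40 mm (1.0 is 40 mm), then the gripper's target within -1 to 1 (fully open at 1, half-way at 0, shut at -1). A call has 1 to 5 rows; each row shifts and turns the commanded pose from where the row before left it, along the tool's axes as they then stand; what a row does not reach is not made up. A row lasts 1/12 s, in which the tool goes at most 41.7 mm and 7.16 degrees, less where a joint would pass 70% of its speed; a pose out of reach is approached as far as the arm can. A call is refused whole if a number of a shift passes 1 or a number of a turn 1, either way. A call with a gripper value outside its range is refused whole. The fingers move at their own pace and stop on an object; "force" is the grip in N (left out, the last holds). Time passes only in rows, so rows that do not move let the fingers close. It gives the time, the measured TCP pose, the force and the opening at its end, in the units of the state.
- r.observe(): the state, without advancing time (a new reading comes with each control period).
- r.grab_frame(name): name is "side" or "top"; returns a dict with "pixels" (400x640x3 uint8, blue, green, red), "intrinsics" (3x3 intrinsics, pixels), "camera_from_world" (4x4, takes a point from world to camera coordinates). Camera axes: x right, y down, z forward; pixel columns grow to the right and rows downward; lengths in m; the calibration is good to about 2 mm. A picture is of the moment at which its call begins. There is no depth.
- r.close_job(): hands the job in, once; it reports no verdict.
Trained networks look in the newest picture that a camera, given by its name, has taken for a name from the list of things; names that differ only in an ending like _2 or _b are one class to them, and where a whole thing is asked for, a point or a joint stands for the part that bears it (a point fixed in the world has none). Each returns a list of dicts, best first, with "score" (0 to 1); they miss things now and then, are a little off and sometimes report something else, mostly with a low value. They report only what shows in the picture. A call takes as long as a camera call.
- r.silhouettes(camera, name): "region" (400x640 bool, what is visible of it) and "pixel" ([column, row] in pixels, amid what is visible of it).
The state is a dict: "time": time; "joint_positions": joint angles; "qd": joint speeds; "joint_efforts": joint torques, N m; "tool_pos": TCP position; "ee_rot": TCP orientation; "ft_force": force on the tool from outside, world axes, zero at the start; "ft_torque": the same for the moment, N m; "width": opening from 0.0 (shut) to 1.0 (fully open).
Only numpy, scipy, OpenCV 4.12 (cv2) and the standard library are available. Lean on these libraries where they do the work, as an engineer would, in place of code of your own. Each camera call takes 0.05 s, during which the arm holds its last target.

TASK

The hexagonal nut in the middle of the tube rotator has a left-hand thread: unscrew it clockwise (seen from above) by feel, without forcing the thread or its stop, and lift it straight off the spindle as soon as it comes free. Then set it down gently, open side down, inside the steel tray and let go of it. Leave the other things on the bench where they are.

Things in the scene. Friction and masses are not known exactly. Their poses are not given: they have to be found in the camera images.
- rotator: Tube rotator, fixed on the bench: grey housing 104 mm square under a round white disc (200 mm wide, top 66 mm above the bench) that does not turn. Eight tube caps, 19 mm wide, stand on the disc at 84 mm radius (tops at 78 mm). Origin: on the spindle axis, at bench height; z up. Its yaw says nothing about where the hidden thread ends.
- spindle_top (a point): Top of the steel spindle in the rotator's centre, nominally 100.5 mm above the bench (really 0 to 6 mm higher), hidden under the nut (17 mm core, 27 mm over the thread). A 39 mm sprung washer at its foot pushes the nut up (11 N when tightest, 4 N near release). Forces of nut on washer and thread adding up to over 55 N (about 20 N of it from the spring) damage the thread.
- nut: Aluminium hexagonal cap nut: 40 mm across flats, 46 mm over corners, 40 mm tall, closed on top, hollow below (30 mm bore), about 120 g. Origin: centre of its lower rim; z its axis, up; flats face its x axis and every 60 degrees on. Starts screwed on the spindle, lower rim 76 to 88 mm above the bench, 1.5 mm side play. Take it by two opposite flats; it stays as turned when let go.
- nut_thread (a point): Nut axis, 8 mm above its rim: the LEFT-HAND thread. CLOCKWISE from above unscrews; the nut rises 3.8 mm per rad. Counter-clockwise jams. Free after 0.6 to 2.1 rad clockwise (differs each time, not visible); until then the thread blocks a gentle 6 N pull. A hard stop lies about 0.3 rad past release. Once free it lifts straight up, clear of the spindle after 25 mm.
- tray: Square steel tray, fixed, 140 x 140 mm outside, 18 mm tall, walls and floor 3 mm thick, open on top. Origin: centre of its underside on the bench.
- bottle: Bystander: glass bottle with blue cap, 72 mm diameter, 150 mm tall. Origin: centre of its underside.
- beaker: Bystander: clear open beaker, 80 mm diameter, 90 mm tall. Origin: centre of its underside.
- tipbox: Bystander: pipette tip box, 82 x 117 mm, 60 mm tall. Origin: centre of its underside.
- rack: Bystander: green rack of small tubes, 60 x 140 mm, 54 mm tall. Origin: centre of its underside.

How it is judged:
On the way:
1. the nut is unscrewed and lifted clear above the spindle (lower rim more than 109 mm above the bench, within 20 mm of the axis) (z of nut in the frame of rotator above 0.109 m and horizontal distance between nut and rotator below 0.02 m), for 0.05 s.
At the end, for the whole second after the job is handed in: the nut stands open side down on the floor of the tray (its axis within 50 mm of the tray's centre along each side, lower rim within 8 mm of the tray's underside, tilted less than 0.15 rad), at rest and released (x of nut in the frame of tray between -0.05 and 0.05 m and y of nut in the frame of tray between -0.05 and 0.05 m and z of nut in the frame of tray below 0.008 m and angle between nut's own z axis and vertical below 0.15 rad and linear speed of nut below 0.02 m/s); the robot touches nothing.
It fails at once if the thread is forced: more than 55 N in all between nut and rotator, spring included (contact force between nut and rotator above 55 N).
It fails at once if the rotator is pushed with more than 25 N by the robot (contact force between the arm and rotator above 25 N).
It fails at once if the nut is dropped or set down hard (more than 40 N on the tray) (contact force between nut and tray above 40 N).
It fails at once if the nut falls: faster than 0.6 m/s while not held (contact force between the fingers and nut below 0.1 N and linear speed of nut above 0.6 m/s).
It fails at once if a bystander is moved more than 20 mm (distance of any of bottle, beaker, tipbox, rack from where it was at the start of the episode above 0.02 m).
It also fails if it takes over 72 s, if anything falls off the work surface, if the arm or the gripper's body presses on something with over 40 N, if the wrist force passes 120 N, or if a joint passes its speed limit or range.

## Working session

There is one attempt and no reset: what is moved stays moved. The work goes in short steps, Python scripts to look and compute and a tool call to move; the robot and the scene stay as the last step left them, time stands still between calls to the robot, and variables do not carry over. Pictures are saved under pics/ and viewed, and the job is handed in when it is done.

Besides the shell and the picture viewer there is one more tool, called after "Request:" as name([rows], argument=value, ...), one row to a line, values as JSON. drive_tool: Moves the arm, as the interface text tells. Its arguments: {"type":"object","properties":{"series":{"type":"array","items":{"type":"array","items":{"type":"array","items":{"type":"number"}}}},"force":{"type":"number"}},"required":["series"]}

```bash
mkdir -p pics; ls
python3 - <<'E'
from plant import r
import cv2,numpy as np
s=r.observe(); print(s)
for n in("side","top"):
    f=r.grab_frame(n); cv2.imwrite(f"pics/{n}0.png",f["pixels"]); print(f["intrinsics"],f["camera_from_world"])
    for o in("nut","rotator","tray"):
        for d in r.silhouettes(n,o)[:2]:
            m=d["region"]; ys,xs=np.where(m); print(n,o,d["score"],d["pixel"],xs.min(),xs.max(),ys.min(),ys.max(),m.sum())
print(r.observe()["time"])
E
```

```text
pics
{'time': 0.0, 'joint_positions': array([-1.07580045,  0.5018635 , -0.4267881 ,  1.55145103,  0.2207851 ,
        1.13830898, -0.21029194]), 'qd': array([ 3.04277773e-04,  1.72342962e-04, -7.24145958e-06,  9.72831213e-04,
        5.14082980e-04,  5.29492531e-04,  4.33241020e-04]), 'joint_efforts': array([-2.23216384e-04, -5.69528854e+01, -5.81644759e+00, -2.80937433e+01,
        1.05479092e-02,  1.22588032e-02,  2.89135448e-05]), 'tool_pos': array([0.14920136, 0.63192461, 0.23024884]), 'ee_rot': array([[-9.73267823e-01,  2.29672511e-01, -5.31519336e-04],
       [ 2.29673112e-01,  9.73265964e-01, -1.90409016e-03],
       [ 7.99925113e-05, -1.97526539e-03, -9.99998046e-01]]), 'ft_force': array([-0.39939353,  0.5231677 , -0.16520698]), 'ft_torque': array([-0.02701867,  0.02234997,  0.02952496]), 'width': 1.0029200411688646}
[[427.29214309   0.         317.92509039]
 [  0.         427.29214309 207.38498465]
 [  0.           0.           1.        ]] [[-0.98789336 -0.15455209  0.01342972  0.62310935]
 [-0.10016897  0.56937604 -0.81595165  0.13893828]
 [ 0.11846048 -0.80741846 -0.57796
[... 158 characters left out ...]
 233 293 3017
side tray 0.77 [364.8, 191.8] 338 386 176 207 1019
side tray 0.51 [292.9, 314.6] 278 309 281 342 1561
[[490.75794472   0.         315.12692324]
 [  0.         490.75794472 196.31175231]
 [  0.           0.           1.        ]] [[-0.00925765 -0.99986955  0.01323562 -0.02387633]
 [-0.99032377  0.00733481 -0.13858221  0.64806362]
 [ 0.13846706 -0.01439049 -0.99026248  1.39058081]
 [ 0.          0.          0.          1.        ]]
top nut 0.78 [241.5, 233.7] 235 252 226 243 247
top nut 0.35 [391.7, 243.0] 362 416 218 274 2349
top rotator 0.82 [249.5, 241.1] 210 279 201 271 3644
top tray 0.81 [388.6, 245.5] 364 416 219 273 2198
top tray 0.5 [342.5, 162.7] 322 365 147 182 1241
0.4
```

Run:
```python
import cv2
a=cv2.imread('pics/top0.png')[120:320,170:470];cv2.imwrite('pics/t0c.png',cv2.resize(a,(800,533),interpolation=cv2.INTER_CUBIC))
a=cv2.imread('pics/top0.png')[190:280,195:295];cv2.imwrite('pics/t0d.png',cv2.resize(a,(660,594),interpolation=cv2.INTER_CUBIC))
a=cv2.imread('pics/side0.png');cv2.imwrite('pics/s0c.png',cv2.resize(a[130:370,200:520],(800,600),interpolation=cv2.INTER_CUBIC))
```

```text
(no output)
```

View pics/t0c.png

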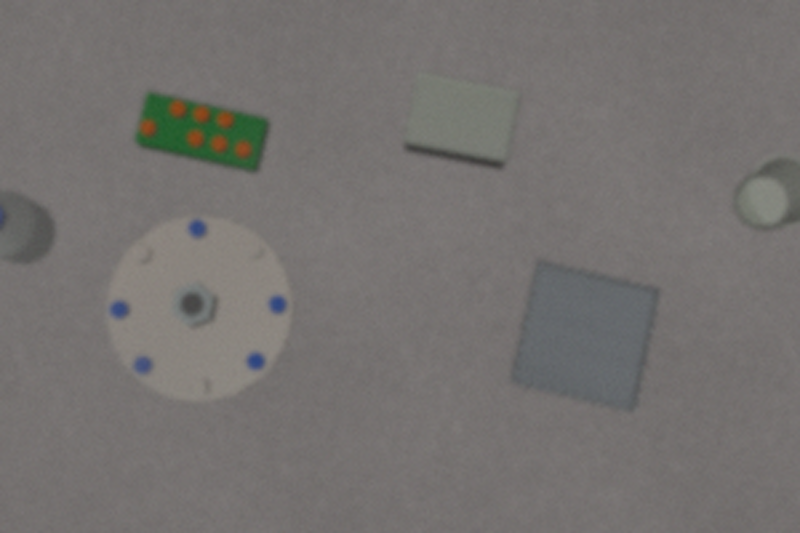

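View pics/t0d.png

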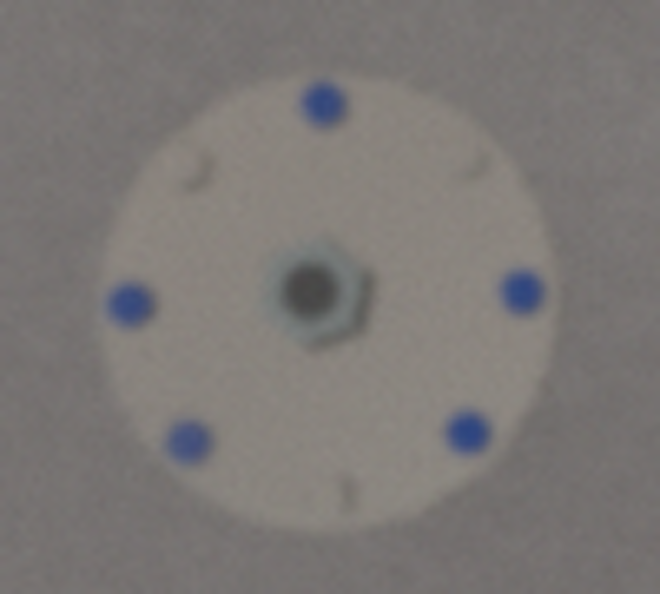

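View pics/s0c.png

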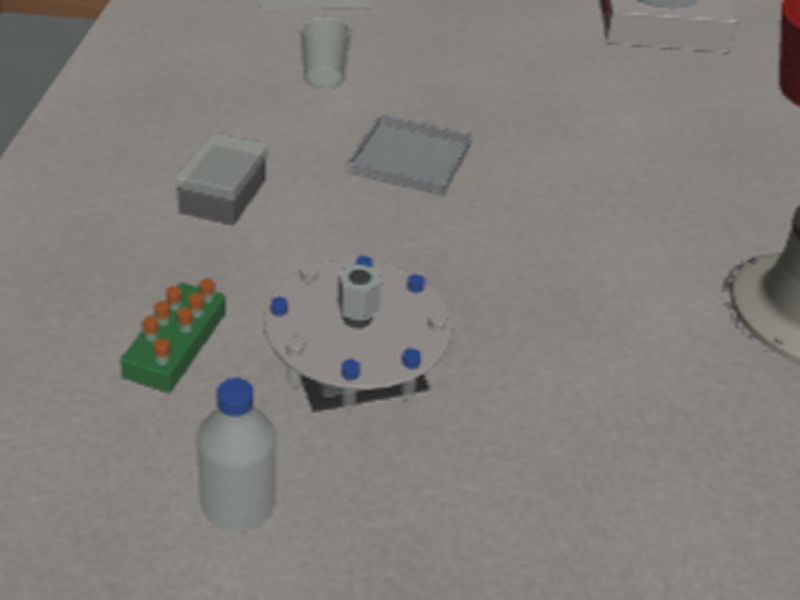

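```bash
cat > h.py <<'E'
import cv2,numpy as np
from plant import r
from scipy.optimize import minimize
S=8
def proj(f,P):
    T=f["camera_from_world"];q=np.asarray(P)@T[:3,:3].T+T[:3,3];k=f["intrinsics"]
    return np.c_[k[0,0]*q[:,0]/q[:,2]+k[0,2],k[1,1]*q[:,1]/q[:,2]+k[1,2]]
def ray(f,px,z):
    T=f["camera_from_world"];k=f["intrinsics"];d=T[:3,:3].T@np.linalg.solve(k,[px[0],px[1],1]);c=-T[:3,:3].T@T[:3,3]
    return c+d*(z-c[2])/d[2]
def faces(f,p,spot):
    x,y,z,yaw=p
    a=yaw+np.pi/6+np.arange(6)*np.pi/3;R=.0231
    lo=np.c_[x+R*np.cos(a),y+R*np.sin(a),np.full(6,z)];hi=lo+[0,0,.04]
    T=f["camera_from_world"];c=-T[:3,:3].T@T[:3,3]
    out=[]
    for i in range(6):
        j=(i+1)%6;n=(lo[i]+lo[j])/2-[x,y,z]
        if n@(c-(lo[i]+lo[j])/2)>0: out.append(np.array([lo[i],lo[j],hi[j],hi[i]]))
    out.append(hi)
    t=np.arange(24)/24*2*np.pi
    out.append(np.c_[x+spot*np.cos(t),y+spot*np.sin(t),np.full(24,z+.0402)])
    return out
def cost(f,img,p,spot,box,mode=0,draw=False):
    x0,y0,x1,y1=box;W,H=x1-x0,y1-y0
    lab=np.zeros((H*S,W*S),np.uint8)
    t=np.arange(48)/48*2*np.pi
    fs=[np.c_[p[0]+.0195*np.cos(t),p[1]+.0195*np.sin(t),np.full(48,z)] for z in (.068,)]+faces(f,p,spot)
    for i,q in enumerate(fs):
        u=(proj(f,q)-[x0,y0]+.5)*S
        cv2.fillPoly(lab,[np.round(u).astype(np.int32)],i+1)
    n=len(fs)+1
    A=np.stack([cv2.resize(cv2.GaussianBlur((lab==i).astype(np.float32),(0,0),S*SIG),(W,H),interpolation=cv2.INTER_AREA).ravel() for i in range(n)],1)
    b=img[y0:y1,x0:x1].reshape(-1,3).astype(float)
    # ridge tiny
    c=np.linalg.lstsq(np.r_[A,1e-2*np.eye(n)],np.r_[b,np.zeros((n,3))],rcond=None)[0]
    return ((A@c-b)**2).mean()
SIG=.9
E
cat > fit.py <<'E'
from h import *
import sys
F={n:r.grab_frame(n) for n in("top","side")}
# disc from top mask + side
def fitnut(F,x0,views=("top","side"),shared=True,seed=None):
    def boxof(f,p):
        u=np.vstack([proj(f,q) for q in faces(f,p,.01)]);a=u.min(0)-4;b=u.max(0)+4
        return [int(a[0]),int(a[1]),int(b[0]),int(b[1])]
    B={v:boxof(F[v],x0) for v in views}
    best=[]
    for yaw in np.radians(np.arange(0,60,5)):
        # params x,y,z (mm off), yaw, side-view calib offset dx,dy(px)
        def c(q):
            p=[x0[0]+q[0]*1e-3,x0[1]+q[1]*1e-3,x0[2]+q[2]*1e-3,q[3]/20]
            tot=.02*(q[5]**2+q[6]**2)
            for v in views:
                f=dict(F[v])
                if v=="side":
                    k=f["intrinsics"].copy();k[0,2]+=q[5];k[1,2]+=q[6];f["intrinsics"]=k
                tot+=cost(f,F[v]["pixels"],p,abs(q[4])*1e-3,B[v])
            return tot
        m=minimize(c,[0,0,0,yaw*20,9,0,0],method="Nelder-Mead",options=dict(maxiter=350,initial_simplex=np.vstack([[0,0,0,yaw*20,9,0,0]]+[np.array([0,0,0,yaw*20,9,0,0])+d for d in np.diag([3,3,3,1.5,1,.7,.7])])))
        q=m.x;best.append((m.fun,x0[0]+q[0]*1e-3,x0[1]+q[1]*1e-3,x0[2]+q[2]*1e-3,np.degrees(q[3]/20)%60,q[4],q[5],q[6]))
    best.sort();return best
if __name__=="__main__":
    f=F["top"];c=ray(f,[241.5,233.7],.12);print(c)
    for b in fitnut(F,[c[0],c[1],.08])[:6]: print(np.round(b,4))
    for n in F:
        m=r.silhouettes(n,"rotator")[0]["region"].astype(np.uint8)
        g=F[n]["pixels"]
        cs,_=cv2.findContours(m,cv2.RETR_EXTERNAL,cv2.CHAIN_APPROX_NONE);k=max(cs,key=len)
        W=np.array([ray(F[n],q[0],.066)[:2] for q in k]);cc,rr=cv2.minEnclosingCircle((W*1000).astype(np.float32));print(n,cc,rr,(W.min(0)+W.max(0))*500)
        # blue caps
        b=cv2.inRange(cv2.cvtColor(g,cv2.COLOR_BGR2HSV),(110,90,40),(130,255,255))
        nn,l,st,ce=cv2.connectedComponentsWithStats(b)
        for i in range(1,nn):
            if st[i,4]>5:
                w=ray(F[n],ce[i],.078);print("  cap",st[i,4],np.round(w[:2]*1000,1))
        for d in r.silhouettes(n,"tray")[:1]:
            cs,_=cv2.findContours(d["region"].astype(np.uint8),cv2.RETR_EXTERNAL,cv2.CHAIN_APPROX_NONE);k=max(cs,key=len)
            W=np.array([ray(F[n],q[0],.012)[:2] for q in k])*1000
            print("tray",cv2.minAreaRect(W.astype(np.float32)))
E
time python3 fit.py
```

```text
[0.5355482  0.17432246 0.12      ]Traceback (most recent call last):
  File "fit.py", line 27, in <module>
    for b in fitnut(F,[c[0],c[1],.08])[:6]: print(np.round(b,4))
             ~~~~~~^^^^^^^^^^^^^^^^^^^
  File "fit.py", line 9, in fitnut
    B={v:boxof(F[v],x0) for v in views}
         ~~~~~^^^^^^^^^
  File "fit.py", line 7, in boxof
    u=np.vstack([proj(f,q) for q in faces(f,p,.01)]);a=u.min(0)-4;b=u.max(0)+4
                                    ~~~~~^^^^^^^^^
  File "h.py", line 12, in faces
    x,y,z,yaw=p
    ^^^^^^^^^
ValueError: not enough values to unpack (expected 4, got 3)

real	0m1.761s
user	0m1.274s
sys	0m0.121s
```

```bash
sed -i 's/\[c\[0\],c\[1\],.08\]/[c[0],c[1],.08,0]/' fit.py; time python3 fit.py
```

```text
[0.5355482  0.17432246 0.12      ]
[ 1.397765e+02  5.358000e-01  1.741000e-01  7.930000e-02  1.584150e+01
  1.154090e+01 -8.974000e-01 -5.906000e-01]
[ 1.401279e+02  5.357000e-01  1.742000e-01  7.920000e-02  1.372990e+01
  1.193430e+01 -9.264000e-01 -6.081000e-01]
[ 1.405126e+02  5.359000e-01  1.748000e-01  7.910000e-02  1.577920e+01
  1.141230e+01 -8.559000e-01 -8.569000e-01]
[ 1.418819e+02  5.362000e-01  1.739000e-01  8.060000e-02  1.905290e+01
  1.196460e+01 -7.531000e-01 -2.364000e-01]
[ 1.43484e+02  5.35700e-01  1.74300e-01  7.88000e-02  1.01448e+01
  1.13800e+01 -9.24500e-01 -6.96600e-01]
[ 1.459698e+02  5.365000e-01  1.740000e-01  8.110000e-02  2.061320e+01
  1.221690e+01 -6.571000e-01 -1.282000e-01]
top (534.478271484375, 172.23049926757812) 100.37407684326172 [534.77837245 173.04804147]
  cap 515 [616.6 791. ]
  cap 86 [633.9 399. ]
  cap 18 [619.2 175.3]
  cap 20 [537.3  89.1]
  cap 19 [533.5 256.7]
  cap 23 [477.7 112.9]
  cap 14 [474.8 230.3]
tray ((504.1061096191406, -248.8124542236328), (143.73876953125, 143.55470275878906), 75.76215362548828)
side (537.2412719726562, 196.44952392578125) 115.96861267089844 [540.26223493 197.89449339]
  cap 17 [  631.7 -1773.9]
  cap 9 [  609.8 -1130.3]
  cap 8 [  581.  -1106.5]
  cap 9 [  573.6 -1038.1]
  cap 6 [ 581.3 -976.1]
  cap 29 [ 396.7 -873.8]
  cap 8 [ 538.5 -860.4]
  cap 35 [ 579.3 -804.6]
  cap 24 [ 477.9 -834.9]
  cap 43 [ 425.8 -817.5]
  cap 21 [ 528.8 -780.5]
  cap 9 [ 393.2 -792.1]
  cap 6 [ 353.3 -764.4]
  cap 7 [ 180.  -795.3]
  cap 12 [  59.8 -800.6]
  cap 6 [ 295.4 -762.6]
  cap 6 [ 240.  -762.2]
  cap 19 [-382.9 -399. ]
  cap 10 [-405.6 -413.9]
  cap 19 [539.3  93.6]
  cap 36 [479.4 121.5]
  cap 38 [620.2 184.3]
  cap 45 [477.4 240.3]
  cap 48 [535.6 265.8]
  cap 176 [640.5 320.5]
tray ((510.0105895996094, -236.766845703125), (164.3523406982422, 146.9388427734375), 78.06548309326172)
real	1m41.782s
user	1m39.727s
sys	0m0.096s
```

```bash
cat > ov.py <<'E'
from h import *
for n,bx in (("top",(222,212,266,257)),("side",(318,225,368,270))):
    f=r.grab_frame(n);g=f["pixels"][bx[1]:bx[3],bx[0]:bx[2]]
    k=f["intrinsics"].copy()
    if n=="side": k[0,2]-=.9;k[1,2]-=.6
    f["intrinsics"]=k
    big=cv2.resize(g,None,fx=9,fy=9,interpolation=cv2.INTER_CUBIC);big=cv2.normalize(big,None,0,255,cv2.NORM_MINMAX);o=big.copy()
    for q in faces(f,[.5358,.1741,.0793,np.radians(15.8)],.0115):
        cv2.polylines(o,[np.round((proj(f,q)-bx[:2]+.5)*9).astype(int)],True,(0,0,255),1)
    cv2.imwrite(f"pics/ov_{n}.png",np.hstack([big,o])[:, :900] if n=="top" else np.hstack([big,o]))
E
python3 ov.py; python3 -c "
import cv2
for n in('top','side'):
    a=cv2.imread(f'pics/ov_{n}.png');s=800/a.shape[1];cv2.imwrite(f'pics/ov_{n}.png',cv2.resize(a,None,fx=s,fy=s))"
```

```text
(no output)
```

View pics/ov_top.png

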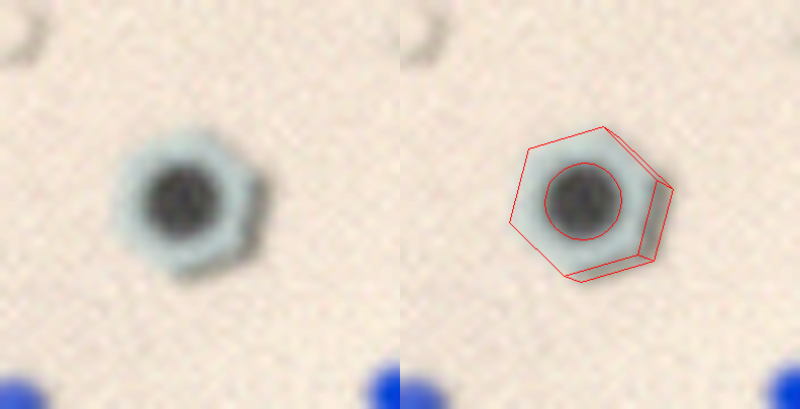

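View pics/ov_side.png

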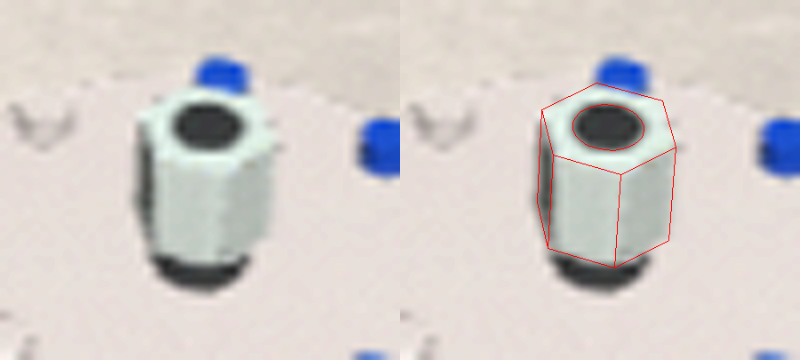

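Request:
drive_tool([
  [[0,0,0,-0.8,-0.6,0,1],[0,0,0,-0.8,-0.6,0,1],[0,0,0,-0.8,-0.6,0,1],[0,0,0,-0.8,-0.6,0,1],[0,0,0,-0.8,-0.6,0,1]],
], force=30)

```text
time: 1.32
tool_pos: [0.2784, 0.4776, 0.2314]
ee_rot: [[-0.973, 0.229, 0.0], [0.229, 0.973, 0.0], [-0.0, 0.0, -1.0]]
ft_force: [1.4, 0.6, 0.1]
width: 0.999
```

Request:
drive_tool([
  [[0,0,0,-0.8,-0.6,0,1],[0,0,0,-0.8,-0.6,0,1],[0,0,0,-0.8,-0.6,0,1],[0,0,0,-0.8,-0.6,0,1],[0,0,0,-0.8,-0.6,0,1]],
])

```text
time: 1.73
tool_pos: [0.4066, 0.3239, 0.2317]
ee_rot: [[-0.973, 0.23, 0.001], [0.23, 0.973, 0.0], [-0.001, 0.001, -1.0]]
ft_force: [1.3, 0.4, -0.2]
width: 1.002
```

```bash
cat > st.py <<'E'
from plant import r
import numpy as np
np.set_printoptions(precision=4,suppress=True)
s=r.observe();R=s["ee_rot"]
print(s["time"],s["tool_pos"],"yaw_y",np.degrees(np.arctan2(R[1,1],R[0,1])),"z",R[:,2],"\nq",s["joint_positions"],"F",s["ft_force"],"T",s["ft_torque"],"w",s["width"])
E
python3 st.py
```

```text
1.7333 [0.4066 0.3239 0.2317] yaw_y 76.72479481574089 z [ 0.0007  0.0005 -1.    ] 
q [-0.462   0.2512 -0.3056  1.8789  0.0878  1.0235  0.5348] F [ 1.3419  0.4405 -0.2283] T [ 0.0485 -0.0141 -0.0331] w 1.001933373295274
```

Request:
drive_tool([
  [[0,0,0,-0.8,-0.58,0,1],[0,0,0,-0.8,-0.58,0,1],[0,0,0,-0.8,-0.58,0,1],[0,0,0,-0.8,-0.58,0,1],[0,0,-0.8,-0.8,-0.58,0,1]],
])

```text
time: 2.15
tool_pos: [0.5358, 0.1743, 0.2317]
ee_rot: [[-0.989, 0.148, 0.001], [0.148, 0.989, 0.0], [-0.001, 0.0, -1.0]]
ft_force: [0.8, -0.0, -0.2]
width: 0.996
```

```bash
python3 st.py
```

```text
2.15 [0.5358 0.1743 0.2317] yaw_y 81.50957802199451 z [ 0.0007  0.0001 -1.    ] 
q [-0.1933  0.3214 -0.207   1.779   0.0752  1.0481  0.995 ] F [ 0.7944 -0.0495 -0.1717] T [ 0.0539 -0.0149 -0.0303] w 0.9955989360826121
```

Request:
drive_tool([
  [[0,0,-1,0,0,0.1,1],[0,0,-1,0,0,0.1,1],[0,0,-1,0,0,0.1,1],[0,0,-1,0,0,0.1,1],[0,0,-1,0,0,0.1,1]],
])

```text
time: 2.57
tool_pos: [0.5348, 0.1758, 0.2112]
ee_rot: [[-0.928, -0.371, 0.0], [-0.371, 0.928, 0.0], [-0.0, 0.0, -1.0]]
ft_force: [-0.6, -0.2, -0.3]
width: 0.998
```

Request:
drive_tool([
  [[0,0,-1,0,0,0.1,1],[0,0,-1,0,0,0.1,1],[0,0,-1,0,0,0.1,1],[0,0,-1,0,0,0.1,1],[0,0,-1,0,0,0.1,1]],
])

```text
time: 2.98
tool_pos: [0.5348, 0.176, 0.1913]
ee_rot: [[-0.618, -0.786, 0.0], [-0.786, 0.618, 0.0], [-0.0, -0.0, -1.0]]
ft_force: [0.4, 0.3, 0.5]
width: 0.999
```

Request:
drive_tool([
  [[0,0,-1,0,0,0.1,1],[0,0,-1,0,0,0.1,1],[0,0,-1,0,0,0.1,1],[0,0,-1,0,0,0.1,1],[0,0,-1,0,0,0.1,1]],
])

```text
time: 3.4
tool_pos: [0.5348, 0.1759, 0.1712]
ee_rot: [[-0.142, -0.99, 0.0], [-0.99, 0.142, 0.0], [-0.0, -0.0, -1.0]]
ft_force: [-0.1, -0.6, 0.1]
width: 0.998
```

```bash
python3 st.py
```

```text
3.4 [0.5348 0.1759 0.1712] yaw_y 171.82105832130767 z [ 0.0003  0.0001 -1.    ] 
q [ 0.025   0.4249 -0.491   1.8279  0.2417  0.9477  2.4278] F [-0.0744 -0.6089  0.1452] T [ 0.0085 -0.029   0.023 ] w 0.9976867436245173
```

Request:
drive_tool([
  [[0,0,1,0,0,0.2,1],[0,0,1,0,0,0.2,1],[0,0,1,0,0,0.2,1],[0,0,1,0,0,0.2,1],[0,0,1,0,0,0.2,1]],
])

```text
time: 3.82
tool_pos: [0.5348, 0.1759, 0.1311]
ee_rot: [[-0.626, -0.78, 0.0], [-0.78, 0.626, 0.0], [-0.0, -0.0, -1.0]]
ft_force: [0.3, -0.7, -0.7]
width: 1.001
```

Request:
drive_tool([
  [[0,0,1,0,-0.04,0.3,1],[0,0,0,0,0,0.3,1],[0,0,0,0,0,0.3,1],[0,0,0,0,0,0,1]],
])

```text
time: 4.15
tool_pos: [0.5341, 0.1743, 0.0927]
ee_rot: [[-0.698, -0.716, -0.004], [-0.716, 0.698, -0.001], [0.004, 0.002, -1.0]]
ft_force: [-0.7, -0.1, 0.3]
width: 1.0
```

```bash
python3 st.py
python3 - <<'E'
from h import *
f=r.grab_frame("side");cv2.imwrite("pics/g1.png",cv2.resize(f["pixels"][180:300,260:440],(780,520),interpolation=cv2.INTER_CUBIC))
E
```

```text
4.15 [0.5341 0.1743 0.0927] yaw_y 135.7031620613322 z [-0.0041 -0.0012 -1.    ] 
q [-0.1086  0.5121 -0.3222  1.8813  0.2202  0.787   1.8193] F [-0.7118 -0.0568  0.2515] T [ 0.031  -0.0146 -0.0266] w 0.9998619469219535
```

View pics/g1.png

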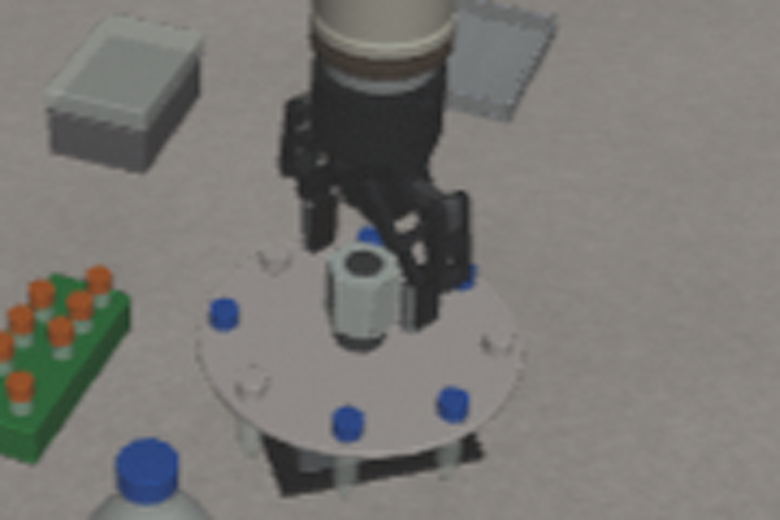

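Request:
drive_tool([
  [[0,0,0,-0.03,-0.03,0.2,1],[0,0,0,0,0,0,0.3],[0,0,0,0,0,0,0.1],[0,0,0,0,0,0,0.05]],
], force=20)

```text
time: 4.53
tool_pos: [0.5379, 0.175, 0.0876]
ee_rot: [[-0.7, -0.714, 0.0], [-0.714, 0.7, 0.0], [-0.0, -0.0, -1.0]]
ft_force: [-0.1, 0.5, -0.4]
width: 0.609
```

```bash
python3 st.py
```

```text
4.5333 [0.5379 0.175  0.0876] yaw_y 135.536798405984 z [ 0.0004  0.0003 -1.    ] 
q [-0.1109  0.5226 -0.3185  1.8783  0.2252  0.775   1.8141] F [-0.1244  0.5302 -0.3527] T [0.0063 0.0028 0.0129] w 0.6089203921792486
```

Request:
drive_tool([
  [[0,0,0,0.06,0.02,0.05,0.05],[0,0,0,0,0,0,0.0],[0,0,0,0,0,0,0]],
])

```text
time: 4.78
tool_pos: [0.5352, 0.1736, 0.0854]
ee_rot: [[-0.701, -0.714, -0.0], [-0.714, 0.701, -0.0], [0.0, -0.0, -1.0]]
ft_force: [-0.7, -0.4, 0.6]
width: 0.497
```

```bash
python3 st.py
```

```text
4.7833 [0.5352 0.1736 0.0854] yaw_y 135.52400940522162 z [-0.     -0.0001 -1.    ] 
q [-0.1105  0.5218 -0.3177  1.8863  0.2261  0.7683  1.8131] F [-0.6838 -0.3858  0.5946] T [-0.034   0.0365 -0.0469] w 0.4970680850020624
```

Request:
drive_tool([
  [[0,0,0,0,0,0,-0.05],[0,0,0,0,0,0,-0.1],[0,0,0,0,0,0,-0.15],[0,0,0,0,0,0,-0.15]],
])

```text
time: 5.12
tool_pos: [0.5354, 0.1736, 0.0855]
ee_rot: [[-0.701, -0.713, -0.0], [-0.713, 0.701, -0.0], [0.0, -0.0, -1.0]]
ft_force: [-0.8, -1.6, 3.6]
width: 0.477
```

```bash
python3 st.py
```

```text
5.1167 [0.5354 0.1736 0.0855] yaw_y 135.51745310606663 z [-0.     -0.0003 -1.    ] 
q [-0.1106  0.522  -0.3176  1.8858  0.2262  0.7687  1.813 ] F [-0.8067 -1.6345  3.6039] T [-0.2816  0.2235  0.0529] w 0.4774418632945374
```

Request:
drive_tool([
  [[0,0,0,0,0,0,-0.6],[0,0,0,0,0,0,-0.6],[0,0,0.5,0,0,-0.005,-0.6],[0,0,0.5,0,0,-0.005,-0.6]],
], force=35)

```text
time: 5.45
tool_pos: [0.5356, 0.174, 0.0859]
ee_rot: [[-0.773, -0.635, 0.0], [-0.635, 0.773, 0.001], [-0.001, 0.0, -1.0]]
ft_force: [-1.1, -0.9, 3.9]
width: 0.47
```

```bash
python3 st.py
```

```text
5.45 [0.5356 0.174  0.0859] yaw_y 129.39138053633377 z [ 0.0005  0.0006 -1.    ] 
q [-0.1301  0.5183 -0.2929  1.886   0.2073  0.7659  1.7216] F [-1.1102 -0.94    3.8767] T [-0.1565  0.1882  0.0328] w 0.4699139373614002
```

Request:
drive_tool([
  [[0,0,0.6,0,0,-0.006,-0.6],[0,0,0.6,0,0,-0.006,-0.6],[0,0,0.6,0,0,-0.006,-0.6],[0,0,0,0,0,0,-0.6]],
])

```text
time: 5.78
tool_pos: [0.5359, 0.1745, 0.0867]
ee_rot: [[-0.878, -0.479, 0.001], [-0.479, 0.878, 0.001], [-0.001, 0.0, -1.0]]
ft_force: [1.0, -0.5, 3.5]
width: 0.471
```

```bash
python3 st.py
```

```text
5.7833 [0.5359 0.1745 0.0867] yaw_y 118.6136927452885 z [ 0.0011  0.0008 -1.    ] 
q [-0.166   0.5121 -0.2478  1.8867  0.1745  0.7621  1.5604] F [ 0.9574 -0.4674  3.4574] T [ 0.002   0.0315 -0.1133] w 0.4706765070618196
```

Request:
drive_tool([
  [[0,0,0.75,0,0,-0.0075,-0.6],[0,0,0.75,0,0,-0.0075,-0.6],[0,0,0.75,0,0,-0.0075,-0.6],[0,0,0,0,0,0,-0.6]],
])

```text
time: 6.12
tool_pos: [0.5358, 0.1744, 0.0876]
ee_rot: [[-0.965, -0.262, 0.001], [-0.262, 0.965, 0.001], [-0.001, 0.0, -1.0]]
ft_force: [1.1, -0.2, 3.4]
width: 0.476
```

```bash
python3 st.py
```

```text
6.1167 [0.5358 0.1744 0.0876] yaw_y 105.18422106916388 z [ 0.0011  0.0007 -1.    ] 
q [-0.21    0.5056 -0.192   1.8879  0.1343  0.759   1.3597] F [ 1.1268 -0.1607  3.4137] T [ 0.0967  0.0156 -0.0574] w 0.4763523900579487
```

Request:
drive_tool([
  [[0,0,0,0,0,-0.025,-0.6],[0,0,0,0,0,0,-0.6]],
])

```text
time: 6.28
tool_pos: [0.5358, 0.1743, 0.0879]
ee_rot: [[-0.964, -0.266, 0.001], [-0.266, 0.964, 0.001], [-0.001, 0.001, -1.0]]
ft_force: [3.4, 2.7, -4.0]
width: 0.473
```

```bash
python3 st.py;  python3 - <<'E'
from h import *
a=[]
for n,b in (("side",(300,200,380,260)),("top",(200,200,280,260))):
    f=r.grab_frame(n);a.append(cv2.resize(f["pixels"][b[1]:b[3],b[0]:b[2]],(400,300),interpolation=cv2.INTER_CUBIC))
cv2.imwrite("pics/g2.png",np.hstack(a))
E
```

```text
6.2833 [0.5358 0.1743 0.0879] yaw_y 105.40171455057238 z [ 0.0009  0.0009 -1.    ] 
q [-0.2085  0.5052 -0.1934  1.8878  0.1347  0.7599  1.3635] F [ 3.4205  2.7269 -4.0284] T [ 0.4568 -0.6929 -0.0079] w 0.47267344880298606
```

View pics/g2.png

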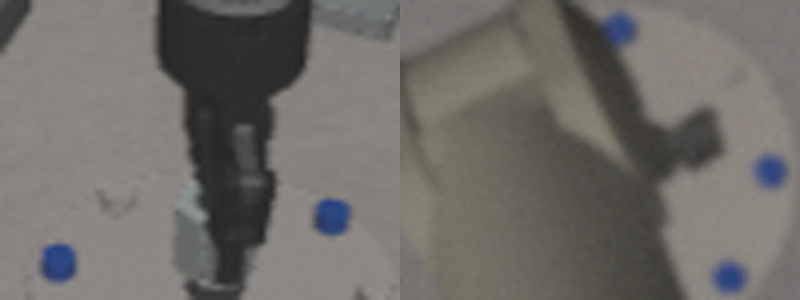

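Request:
drive_tool([
  [[0,0,0.5,0,0,-0.005,-0.6],[0,0,0.5,0,0,-0.005,-0.6]],
])

```text
time: 6.55
tool_pos: [0.5353, 0.1734, 0.0881]
ee_rot: [[-0.987, -0.159, -0.0], [-0.159, 0.987, -0.0], [0.001, -0.0, -1.0]]
ft_force: [2.5, 0.2, -5.4]
width: 0.471
```

Request:
drive_tool([
  [[0,0,0.5,0,0,-0.005,-0.6],[0,0,0.5,0,0,-0.005,-0.6]],
])

```text
time: 6.72
tool_pos: [0.5346, 0.1731, 0.0883]
ee_rot: [[-0.998, -0.055, -0.002], [-0.055, 0.998, -0.001], [0.002, -0.001, -1.0]]
ft_force: [0.3, -0.1, -4.1]
width: 0.478
```

```bash
python3 st.py
```

```text
6.7167 [0.5346 0.1731 0.0883] yaw_y 93.148554943589 z [-0.0018 -0.0008 -1.    ] 
q [-0.2479  0.5005 -0.1425  1.89    0.0992  0.7598  1.1805] F [ 0.318  -0.0682 -4.0612] T [ 0.1711 -0.21    0.023 ] w 0.4781069923284063
```

Request:
drive_tool([
  [[0,0,0.5,0,0,-0.005,-0.6],[0,0,0.5,0,0,-0.005,-0.6]],
])

```text
time: 6.88
tool_pos: [0.534, 0.1733, 0.0887]
ee_rot: [[-0.999, 0.049, -0.003], [0.049, 0.999, -0.001], [0.003, -0.001, -1.0]]
ft_force: [0.1, 1.7, -3.5]
width: 0.474
```

Request:
drive_tool([
  [[0,0,0.5,0,0,-0.005,-0.6],[0,0,0.5,0,0,-0.005,-0.6]],
])

```text
time: 7.05
tool_pos: [0.5337, 0.1736, 0.0891]
ee_rot: [[-0.988, 0.153, -0.003], [0.153, 0.988, -0.001], [0.003, -0.001, -1.0]]
ft_force: [-1.0, 0.5, -2.7]
width: 0.47
```

```bash
python3 st.py
```

```text
7.05 [0.5337 0.1736 0.0891] yaw_y 81.19038954498946 z [-0.0033 -0.0006 -1.    ] 
q [-0.2879  0.4965 -0.0934  1.8917  0.0637  0.7595  1.0006] F [-0.9956  0.4654 -2.6932] T [0.2774 0.0745 0.1422] w 0.47021696119859063
```

Request:
drive_tool([
  [[0,0,0,0,0,-0.02,-0.6],[0,0,0,0,0,0,-0.6]],
])

```text
time: 7.22
tool_pos: [0.5338, 0.1737, 0.0895]
ee_rot: [[-0.989, 0.15, -0.003], [0.15, 0.989, -0.001], [0.003, -0.001, -1.0]]
ft_force: [-0.3, 2.1, -8.7]
width: 0.468
```

Request:
drive_tool([
  [[0,0,0.5,0,0,0,-0.6],[0,0,0.5,0,0,-0.005,-0.6]],
])

```text
time: 7.38
tool_pos: [0.5336, 0.1738, 0.0897]
ee_rot: [[-0.967, 0.254, -0.003], [0.254, 0.967, -0.0], [0.003, -0.001, -1.0]]
ft_force: [-1.1, 3.1, -8.5]
width: 0.473
```

Request:
drive_tool([
  [[0,0,0.5,0,0,-0.005,-0.6],[0,0,0.5,0,0,-0.005,-0.6]],
])

```text
time: 7.55
tool_pos: [0.5335, 0.1742, 0.0901]
ee_rot: [[-0.935, 0.354, -0.003], [0.354, 0.935, -0.0], [0.003, -0.001, -1.0]]
ft_force: [-1.3, 3.3, -7.3]
width: 0.473
```

```bash
python3 st.py
```

```text
7.55 [0.5335 0.1742 0.0901] yaw_y 69.27016198357546 z [-0.0034 -0.0001 -1.    ] 
q [-0.3275  0.4933 -0.0443  1.8926  0.0289  0.7596  0.8215] F [-1.2878  3.2812 -7.3098] T [0.6081 0.1339 0.1082] w 0.4731863880484383
```

Request:
drive_tool([
  [[0,0,0.5,0,0,-0.004,-0.6],[0,0,0.5,0,0,-0.004,-0.6]],
])

```text
time: 7.72
tool_pos: [0.5342, 0.1744, 0.0913]
ee_rot: [[-0.893, 0.45, -0.002], [0.45, 0.893, 0.0], [0.002, -0.001, -1.0]]
ft_force: [-1.6, 0.1, 1.5]
width: 0.475
```

Request:
drive_tool([
  [[0,0,0.5,0,0,-0.005,-0.6],[0,0,0.5,0,0,-0.005,-0.6]],
])

```text
time: 7.88
tool_pos: [0.5354, 0.1742, 0.0926]
ee_rot: [[-0.841, 0.541, 0.0], [0.541, 0.841, 0.0], [0.0, 0.0, -1.0]]
ft_force: [-0.9, 1.6, 2.3]
width: 0.473
```

```bash
python3 st.py
```

```text
7.8833 [0.5354 0.1742 0.0926] yaw_y 57.23270282888399 z [ 0.0001  0.0005 -1.    ] 
q [-0.367   0.4896  0.0065  1.8915 -0.005   0.7603  0.6412] F [-0.912   1.5601  2.2828] T [0.345  0.2348 0.0111] w 0.4733486800592359
```

Request:
drive_tool([
  [[0,0,0,0,0,-0.04,-0.6],[0,0,0,0,0,-0.04,-0.6],[0,0,0,0,0,0,-0.6]],
])

```text
time: 8.13
tool_pos: [0.5356, 0.1737, 0.0957]
ee_rot: [[-0.842, 0.539, 0.0], [0.539, 0.842, 0.0], [-0.0, 0.0, -1.0]]
ft_force: [-1.5, 1.1, -0.7]
width: 0.475
```

```bash
python3 st.py
```

```text
8.1333 [0.5356 0.1737 0.0957] yaw_y 57.358480859586024 z [ 0.0003  0.0001 -1.    ] 
q [-0.3666  0.4849  0.0065  1.8902 -0.0043  0.7662  0.6433] F [-1.545   1.0933 -0.7432] T [0.2921 0.1394 0.0171] w 0.47527893060521753
```

Free: it rises with only the nut's weight. I'll keep lifting straight up.

Request:
drive_tool([
  [[0,0,0,0,0,-0.1,-0.6],[0,0,0,0,0,-0.1,-0.6],[0,0,0,0,0,-0.1,-0.6],[0,0,0,0,0,-0.1,-0.6]],
])

```text
time: 8.47
tool_pos: [0.5355, 0.1733, 0.1117]
ee_rot: [[-0.841, 0.541, 0.0], [0.541, 0.841, -0.0], [-0.0, -0.0, -1.0]]
ft_force: [0.4, 0.6, -1.4]
width: 0.473
```

Request:
drive_tool([
  [[0,0,0,0,0,-0.15,-0.6],[0,0,0,0,0,-0.2,-0.6],[0,0,0,0,0,-0.2,-0.6],[0,0,0,0,0,-0.2,-0.6],[0,0,0,0,0,-0.2,-0.6]],
])

```text
time: 8.88
tool_pos: [0.5356, 0.1738, 0.1504]
ee_rot: [[-0.841, 0.541, 0.001], [0.541, 0.841, 0.0], [-0.0, 0.001, -1.0]]
ft_force: [0.4, 0.3, -2.1]
width: 0.472
```

```bash
python3 st.py;  python3 - <<'E'
from h import *
f=r.grab_frame("side");cv2.imwrite("pics/g3.png",cv2.resize(f["pixels"][180:300,260:440],(780,520),interpolation=cv2.INTER_CUBIC))
E
```

```text
8.8833 [0.5356 0.1738 0.1504] yaw_y 57.2226679467326 z [ 0.0006  0.0002 -1.    ] 
q [-0.3685  0.4076  0.0087  1.8578 -0.0046  0.8756  0.6411] F [ 0.3792  0.3032 -2.1027] T [0.0345 0.0273 0.0284] w 0.4723657750116327
```

View pics/g3.png

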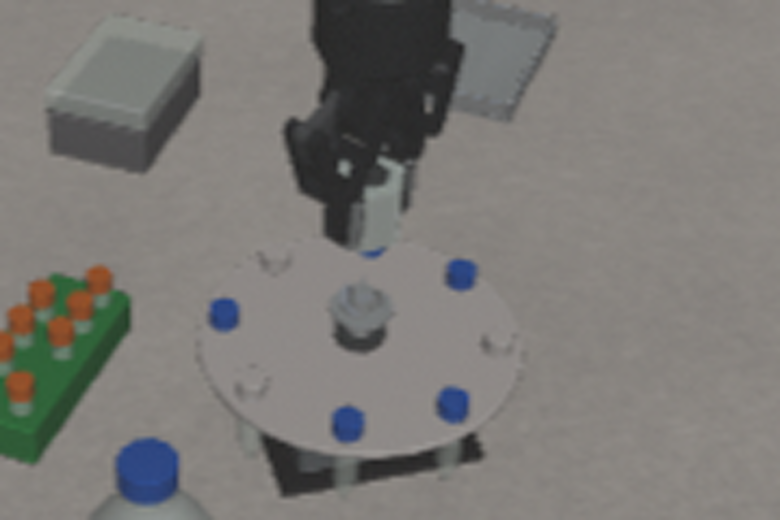

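Request:
drive_tool([
  [[0,0,0,-0.2,-0.37,-0.1,-0.6],[0,0,0,-0.4,-0.74,-0.1,-0.6],[0,0,0,-0.4,-0.74,0,-0.6],[0,0,0,-0.4,-0.74,0,-0.6],[0,0,0,-0.4,-0.74,0,-0.6]],
])

```text
time: 9.35
tool_pos: [0.5237, 0.0215, 0.1577]
ee_rot: [[-0.841, 0.541, 0.001], [0.541, 0.841, 0.0], [-0.001, 0.0, -1.0]]
ft_force: [0.2, -0.8, -1.0]
width: 0.475
```

Request:
drive_tool([
  [[0,0,0,-0.4,-0.74,0,-0.6],[0,0,0,-0.4,-0.74,0,-0.6],[0,0,0,-0.4,-0.74,0,-0.6],[0,0,0,-0.4,-0.74,0,-0.6],[0,0,0,-0.4,-0.74,0,-0.6]],
])

```text
time: 9.77
tool_pos: [0.5107, -0.1465, 0.1577]
ee_rot: [[-0.841, 0.541, 0.001], [0.541, 0.841, 0.0], [-0.0, 0.0, -1.0]]
ft_force: [0.5, 0.9, -0.4]
width: 0.472
```

Request:
drive_tool([
  [[0,0,0,-0.4,-0.74,0,-0.6],[0,0,0,-0.4,-0.74,0,-0.6],[0,0,0,-0.4,-0.74,0,-0.6],[0,0,0,-0.1,-0.2,0,-0.6],[0,0,0,0,0,0,-0.6]],
])

```text
time: 10.18
tool_pos: [0.501, -0.259, 0.1576]
ee_rot: [[-0.837, 0.547, 0.0], [0.547, 0.837, -0.002], [-0.001, -0.002, -1.0]]
ft_force: [-0.8, -0.4, -0.1]
width: 0.47
```

```bash
python3 st.py;  python3 - <<'E'
from h import *
f=r.grab_frame("side");cv2.imwrite("pics/g4.png",cv2.resize(f["pixels"][110:230,280:460],(780,520),interpolation=cv2.INTER_CUBIC))
c=r.observe()["tool_pos"]
for z in(-.019,0,.01): print(proj(f,[[c[0],c[1],c[2]+z]]))
E
```

```text
10.1833 [ 0.501  -0.259   0.1576] yaw_y 56.85321139697692 z [ 0.0001 -0.0023 -1.    ] 
q [ 0.2923  0.4022  0.1695  1.8552 -0.0825  0.89    1.4928] F [-0.8495 -0.4259 -0.0904] T [-0.0055  0.008  -0.0391] w 0.46959701622756866
[[368.12914032 156.88525001]]
[[368.5919494  151.85378603]]
[[368.8384062  149.17441227]]
```

View pics/g4.png

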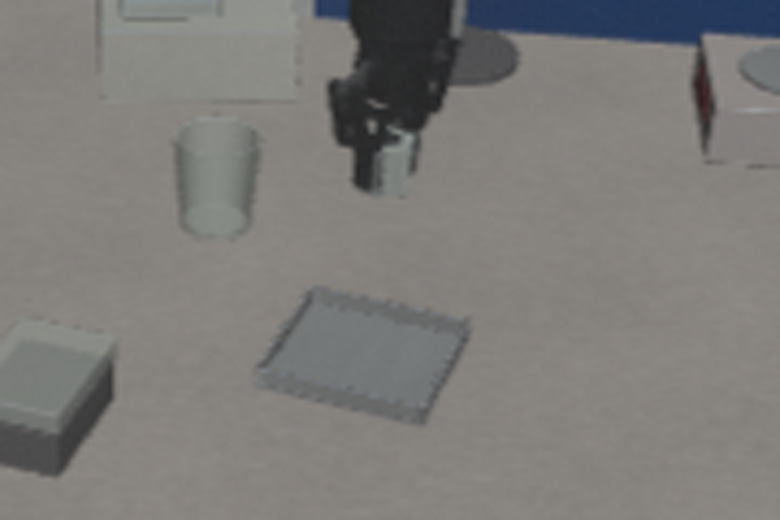

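Request:
drive_tool([
  [[0,0,0,0.07,0.28,0.3,-0.6],[0,0,0,0,0,0.7,-0.6],[0,0,0,0,0,0.8,-0.6],[0,0,0,0,0,0.7,-0.6],[0,0,0,0,0,0.3,-0.6]],
])

```text
time: 10.65
tool_pos: [0.5043, -0.2396, 0.0419]
ee_rot: [[-0.843, 0.539, -0.005], [0.539, 0.843, 0.004], [0.006, 0.0, -1.0]]
ft_force: [-0.2, 1.1, -1.4]
width: 0.474
```

Request:
drive_tool([
  [[0,0,0,0,0,0.1,-0.6],[0,0,0,0,0,0.1,-0.6],[0,0,0,0,0,0.1,-0.6],[0,0,0,0,0,0.05,-0.6],[0,0,0,0,0,0.0,-0.6]],
])

```text
time: 11.07
tool_pos: [0.5067, -0.2438, 0.032]
ee_rot: [[-0.841, 0.541, 0.001], [0.541, 0.841, -0.0], [-0.001, 0.0, -1.0]]
ft_force: [0.3, 1.1, -0.7]
width: 0.475
```

```bash
python3 st.py;  python3 - <<'E'
from h import *
f=r.grab_frame("side");cv2.imwrite("pics/g5.png",cv2.resize(f["pixels"][150:220,320:425],(780,520),interpolation=cv2.INTER_CUBIC))
E
```

```text
11.0667 [ 0.5067 -0.2438  0.032 ] yaw_y 57.217068890025274 z [ 0.0015 -0.0005 -1.    ] 
q [ 0.2972  0.5883  0.1314  1.9184 -0.1221  0.641   1.5033] F [ 0.2671  1.1127 -0.7258] T [-0.03    0.0059  0.0059] w 0.4745486851106822
```

View pics/g5.png

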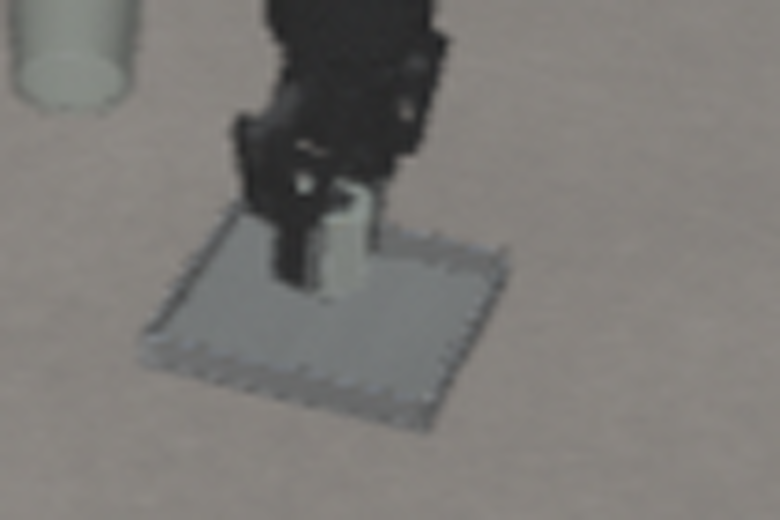

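Request:
drive_tool([
  [[0,0,0,0,0,0.1,-0.6],[0,0,0,0,0,0.1,-0.6],[0,0,0,0,0,0.1,-0.6],[0,0,0,0,0,0.03,-0.6],[0,0,0,0,0,0.02,-0.6]],
])

```text
time: 11.53
tool_pos: [0.5056, -0.2434, 0.0167]
ee_rot: [[-0.841, 0.541, -0.001], [0.541, 0.841, 0.0], [0.001, -0.0, -1.0]]
ft_force: [0.7, -0.2, -1.2]
width: 0.475
```

Request:
drive_tool([
  [[0,0,0,0,0,0.02,-0.6],[0,0,0,0,0,0.02,-0.6],[0,0,0,0,0,0.02,-0.6],[0,0,0,0,0,0,-0.6]],
])

```text
time: 11.87
tool_pos: [0.5059, -0.2435, 0.0147]
ee_rot: [[-0.841, 0.541, -0.0], [0.541, 0.841, 0.0], [0.0, -0.0, -1.0]]
ft_force: [-0.1, -0.9, -1.4]
width: 0.473
```

Request:
drive_tool([
  [[0,0,0,0,0,0.02,-0.6],[0,0,0,0,0,0.02,-0.6],[0,0,0,0,0,0.02,-0.6],[0,0,0,0,0,0,-0.6]],
])

```text
time: 12.2
tool_pos: [0.5058, -0.2435, 0.0123]
ee_rot: [[-0.841, 0.541, -0.0], [0.541, 0.841, 0.0], [0.0, -0.0, -1.0]]
ft_force: [-0.2, -0.1, -1.0]
width: 0.472
```

Request:
drive_tool([
  [[0,0,0,0,0,0.02,-0.6],[0,0,0,0,0,0.02,-0.6],[0,0,0,0,0,0,-0.6]],
])

```text
time: 12.45
tool_pos: [0.5059, -0.2435, 0.0106]
ee_rot: [[-0.841, 0.541, -0.0], [0.541, 0.841, 0.0], [0.0, -0.0, -1.0]]
ft_force: [0.6, 0.5, -2.4]
width: 0.475
```

Request:
drive_tool([
  [[0,0,0,0,0,0.02,-0.6],[0,0,0,0,0,0,-0.6]],
])

```text
time: 12.62
tool_pos: [0.5059, -0.2435, 0.0099]
ee_rot: [[-0.841, 0.541, -0.0], [0.541, 0.841, 0.0], [0.0, -0.0, -1.0]]
ft_force: [-0.3, -0.1, -1.4]
width: 0.472
```

Request:
drive_tool([
  [[0,0,0,0,0,0.02,-0.6],[0,0,0,0,0,0,-0.6]],
])

```text
time: 12.78
tool_pos: [0.5059, -0.2435, 0.0091]
ee_rot: [[-0.841, 0.541, -0.0], [0.541, 0.841, 0.0], [0.0, -0.0, -1.0]]
ft_force: [-0.0, -0.1, -1.2]
width: 0.477
```

Request:
drive_tool([
  [[0,0,0,0,0,0.02,-0.6],[0,0,0,0,0,0,-0.6]],
])

```text
time: 12.95
tool_pos: [0.5059, -0.2435, 0.0083]
ee_rot: [[-0.841, 0.541, -0.0], [0.541, 0.841, 0.0], [0.0, 0.0, -1.0]]
ft_force: [0.1, 0.2, -1.4]
width: 0.469
```

Request:
drive_tool([
  [[0,0,0,0,0,0.02,-0.6],[0,0,0,0,0,0,-0.6]],
])

```text
time: 13.12
tool_pos: [0.5059, -0.2435, 0.0075]
ee_rot: [[-0.841, 0.541, -0.0], [0.541, 0.841, 0.0], [0.0, -0.0, -1.0]]
ft_force: [-0.2, 0.7, -2.3]
width: 0.474
```

Request:
drive_tool([
  [[0,0,0,0,0,0.02,-0.6],[0,0,0,0,0,0,-0.6]],
])

```text
time: 13.28
tool_pos: [0.5059, -0.2435, 0.0067]
ee_rot: [[-0.841, 0.541, -0.0], [0.541, 0.841, 0.0], [0.0, -0.0, -1.0]]
ft_force: [-0.7, 0.2, -1.2]
width: 0.475
```

Request:
drive_tool([
  [[0,0,0,0,0,0.02,-0.6],[0,0,0,0,0,0,-0.6]],
])

```text
time: 13.45
tool_pos: [0.506, -0.2436, 0.0059]
ee_rot: [[-0.841, 0.541, -0.0], [0.541, 0.841, 0.0], [0.0, 0.0, -1.0]]
ft_force: [-0.5, 0.2, -1.4]
width: 0.476
```

```bash
python3 st.py;  python3 - <<'E'
from h import *
f=r.grab_frame("side");cv2.imwrite("pics/g6.png",cv2.resize(f["pixels"][150:220,320:425],(780,520),interpolation=cv2.INTER_CUBIC))
E
```

```text
13.45 [ 0.506  -0.2436  0.0059] yaw_y 57.21936859080589 z [-0.  0. -1.] 
q [ 0.3041  0.6327  0.1228  1.9223 -0.1298  0.5941  1.5098] F [-0.5462  0.1975 -1.361 ] T [-0.0356  0.0149  0.0144] w 0.47574475764206325
```

View pics/g6.png

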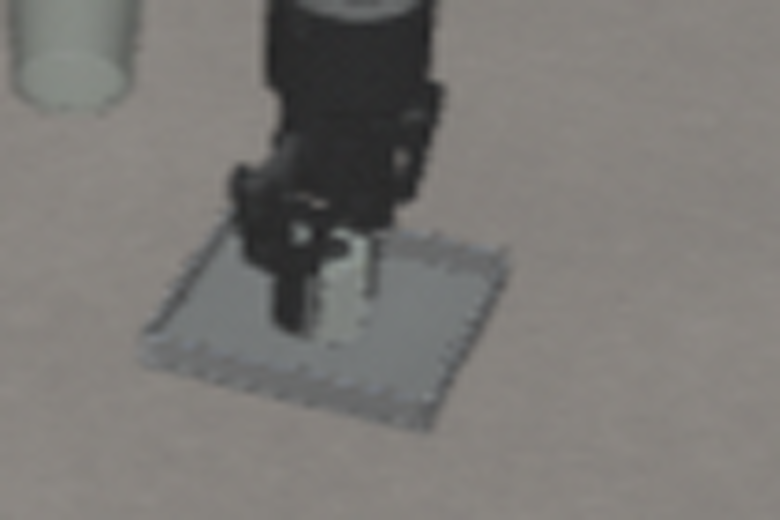

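Run:
```python
from h import *
f=r.grab_frame("side")
for z in(.003,.006,.01): print(proj(f,[[.506,-.2436+.022,z]]))
```

```text
[[363.13817553 195.79821669]]
[[363.20247396 195.08129632]]
[[363.28843882 194.12279764]]
```

Request:
drive_tool([
  [[0,0,0,0,0,0.02,-0.6],[0,0,0,0,0,0,-0.6]],
])

```text
time: 13.72
tool_pos: [0.506, -0.2436, 0.0059]
ee_rot: [[-0.841, 0.541, -0.0], [0.541, 0.841, 0.0], [0.0, 0.0, -1.0]]
ft_force: [-1.9, 1.1, 5.9]
width: 0.475
```

Request:
drive_tool([
  [[0,0,0,0,0,0.02,-0.6],[0,0,0,0,0,0,-0.6]],
])

```text
time: 13.88
tool_pos: [0.506, -0.2436, 0.0058]
ee_rot: [[-0.841, 0.542, 0.0], [0.542, 0.841, 0.0], [0.0, 0.0, -1.0]]
ft_force: [-4.4, 2.3, 12.9]
width: 0.474
```

Request:
drive_tool([
  [[0,0,0,0,0,-0.03,-0.6],[0,0,0,0,0,0,-0.02],[0,0,0,0,0,0,0.1],[0,0,0,0,0,0,0.3],[0,0,0,0,0,0,0.5]],
])

```text
time: 14.3
tool_pos: [0.5059, -0.2435, 0.0055]
ee_rot: [[-0.841, 0.541, -0.0], [0.541, 0.841, 0.0], [0.0, -0.0, -1.0]]
ft_force: [0.1, -0.8, 0.0]
width: 0.745
```

Request:
drive_tool([
  [[0,0,0,0,0,0,0.5],[0,0,0,0,0,-0.1,0.5],[0,0,0,0,0,-0.3,0.5],[0,0,0,0,0,-0.6,0.5],[0,0,0,0,0,-0.6,0.5]],
])

```text
time: 14.72
tool_pos: [0.5052, -0.2433, 0.0704]
ee_rot: [[-0.841, 0.541, -0.002], [0.541, 0.841, 0.001], [0.002, -0.0, -1.0]]
ft_force: [0.6, 0.2, 0.3]
width: 0.75
```

Request:
drive_tool([
  [[0,0,0,0,0,-0.8,0.5],[0,0,0,0,0,-0.8,0.5],[0,0,0,0,0,-0.8,0.5],[0,0,0,0,0,-0.5,0.5],[0,0,0,0,0,0,0.5]],
])

```text
time: 15.13
tool_pos: [0.5091, -0.2452, 0.1921]
ee_rot: [[-0.84, 0.542, 0.01], [0.542, 0.841, -0.004], [-0.01, 0.002, -1.0]]
ft_force: [0.8, -0.9, 0.1]
width: 0.755
```

```bash
python3 st.py;  python3 - <<'E'
from h import *
for n in("side","top"):
    f=r.grab_frame(n);b=(320,150,425,220) if n=="side" else (340,190,445,260)
    cv2.imwrite(f"pics/e_{n}.png",cv2.resize(f["pixels"][b[1]:b[3],b[0]:b[2]],(780,520),interpolation=cv2.INTER_CUBIC))
    for d in r.silhouettes(n,"nut")[:2]: print(n,d["score"],d["pixel"],ray(f,d["pixel"],.023))
E
```

```text
15.1333 [ 0.5091 -0.2452  0.1921] yaw_y 57.19855255167605 z [ 0.0095 -0.0037 -0.9999] 
q [ 0.2629  0.3554  0.1711  1.8324 -0.0736  0.9496  1.4641] F [ 0.7517 -0.9059  0.1282] T [-0.0425 -0.0306  0.0595] w 0.7545753231188757
side 0.48 [361.7, 190.0] [ 0.51283286 -0.22674494  0.023     ]
```

View pics/e_side.png

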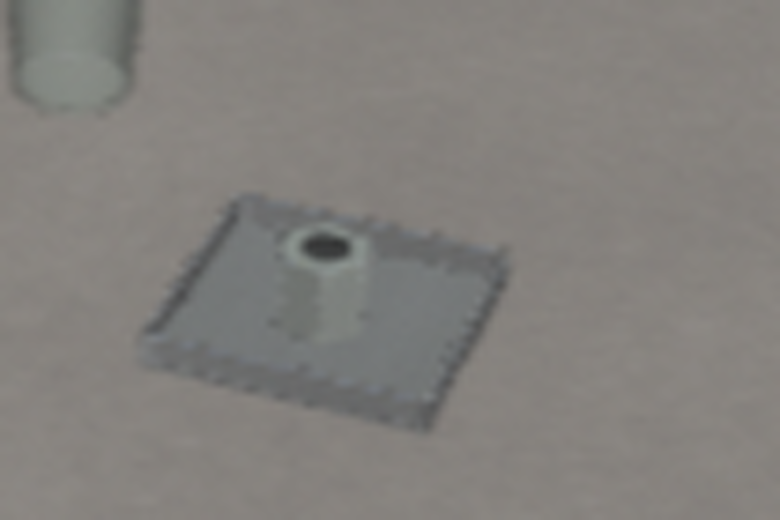

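View pics/e_top.png

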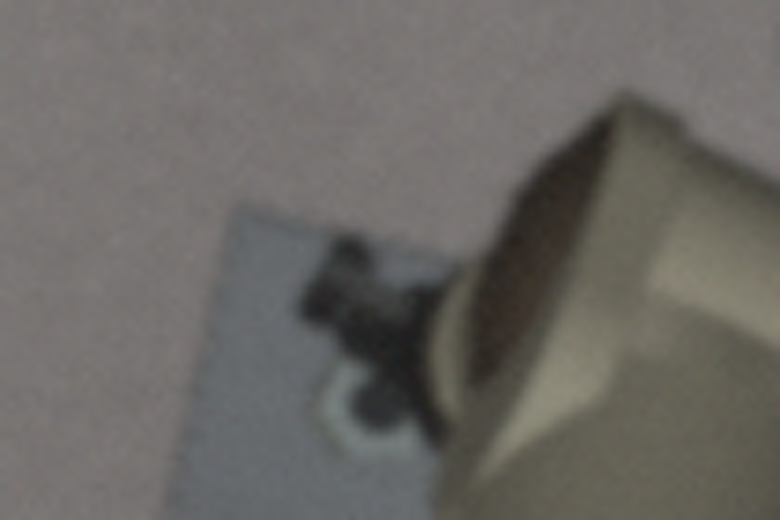

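```bash
python3 -c "
from plant import r
print(r.observe()['time'],r.observe()['qd']);print(r.close_job())"
```

```text
15.3333 [ 0.0007479   0.02024257 -0.00072611  0.00763433  0.00095147 -0.00247239
 -0.00102695]
the job is handed in; nothing more can be done
None
```

I unscrewed the nut, lifted it straight off the spindle and set it down open side down in the tray. I handed the job in at about 15.3 s of the 72 s allowed; no verdict was reported.

- **Unscrewing:** I gripped two opposite flats and turned clockwise in small steps while pulling up lightly. Two test pulls, at about 0.53 and 0.95 rad, were blocked by the thread. Release came at about 1.16–1.26 rad, when the force reading went from about −7 N to +1.5 N and the nut rose. The steps took me about 0.1 rad further, to about 1.37 rad, and I felt no hard stop.
- **Lifting:** The wrist force then fell to about the nut's weight. The side camera showed the nut clear above the bare spindle.
- **Setting down:** I lowered it in 0.8 mm steps. It touched the floor, and I pressed one step further to about 13 N (limit 40 N). I then eased off, opened the fingers and raised the arm straight up.
- **Last checks:** The final side picture shows the nut upright near the centre of the tray, with the gripper about 19 cm above the bench.

The largest wrist force reading was about 14 N, but the force inside the thread cannot be measured directly.

These checks were weak:
- In the last top picture the arm hid part of the nut, and the network did not report it there.
- The network's position from the side view was about 17 mm off along y from where I released the nut. I put that down to its low score (0.48) and the partial view. Even so, that position lies within the 50 mm limit.
- I did not measure the bystanders' positions at the end. I noticed no contact with any of them.

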